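Close the kitchen canisters with their own lids

TASK

The four white canisters and their wooden lids have been washed and need closing again: put each wooden lid, knob up, on the canister whose size it fits, so that its plug is in the mouth and it sits flat and fully home on the rim. Keep the canisters standing upright on the worktop without knocking any over, and leave the steel sink plug and the mug where they are.

Things in the scene. Friction and masses are not known exactly. Their poses are not given: they have to be found in the camera images.
- canister_small: The smallest of four open round white ceramic canisters, standing loose and empty on the worktop: outside diameter 60 mm, 60 mm tall, wall 5 mm, mouth 50 mm across. Origin at the centre of its underside, z up.
- lid_small_knob (a point): The smallest of four loose wooden lids, for the 50 mm mouth; lies knob up. From below: tapered plug 10 mm deep (32 mm across at foot, 44 at top), disc 64 mm across, 8 thick, round upright knob 26 mm across, 30 tall. Point: centre of the knob, 33 mm above the underside, 15 above the disc, z up. Fully home, the disc rests on the rim and this point is 83 mm above the canister's underside.
- canister_medium: The second smallest of four open round white ceramic canisters, standing loose and empty on the worktop: outside diameter 76 mm, 70 mm tall, wall 5 mm, mouth 66 mm across. Origin at the centre of its underside, z up.
- lid_medium_knob (a point): The second smallest of four loose wooden lids, for the 66 mm mouth; lies knob up. From below: tapered plug 10 mm deep (48 mm across at foot, 60 at top), disc 80 mm across, 8 thick, round upright knob 26 mm across, 30 tall. Point: centre of the knob, 33 mm above the underside, 15 above the disc, z up. Fully home, the disc rests on the rim and this point is 93 mm above the canister's underside.
- canister_large: The second largest of four open round white ceramic canisters, standing loose and empty on the worktop: outside diameter 92 mm, 80 mm tall, wall 5 mm, mouth 82 mm across. Origin at the centre of its underside, z up.
- lid_large_knob (a point): The second largest of four loose wooden lids, for the 82 mm mouth; lies knob up. From below: tapered plug 10 mm deep (64 mm across at foot, 76 at top), disc 96 mm across, 8 thick, round upright knob 26 mm across, 30 tall. Point: centre of the knob, 33 mm above the underside, 15 above the disc, z up. Fully home, the disc rests on the rim and this point is 103 mm above the canister's underside.
- canister_giant: The largest of four open round white ceramic canisters, standing loose and empty on the worktop: outside diameter 108 mm, 90 mm tall, wall 5 mm, mouth 98 mm across. Origin at the centre of its underside, z up.
- lid_giant_knob (a point): The largest of four loose wooden lids, for the 98 mm mouth; lies knob up. From below: tapered plug 10 mm deep (80 mm across at foot, 92 at top), disc 112 mm across, 8 thick, round upright knob 26 mm across, 30 tall. Point: centre of the knob, 33 mm above the underside, 15 above the disc, z up. Fully home, the disc rests on the rim and this point is 113 mm above the canister's underside.
- sink_plug: A loose steel sink plug lying among the lids, not a lid: thin bright flange 84 mm across on a dark foot, with a thin 8 mm stem and a 14 mm ball on top, 33 mm tall in all. Origin at the centre of its underside. To be left alone.
- mug: A loose blue ceramic mug, 76 mm across, 90 mm tall, with a handle at its +y side, standing to the left of the canisters. Origin at the centre of its underside. To be left alone.
Things that resemble listed ones, but are neither listed nor needed, are in the scene too. Leave any pink or purple look-alike of the canister_medium alone. What is shaped like the part that bears lid_large_knob but purple is not meant.

How it is judged (in metres and radians):
At the end, for the whole second after the job is handed in: Each lid is on the canister of its own size: knob centre within 8 mm of the canister's axis and within 4 mm of its seated height, lid and canister tilted under 0.09 rad, canisters standing on the worktop (within 8 mm), all of them under 20 mm/s (horizontal distance between lid_small_knob and canister_small below 0.008 m and z of lid_small_knob in the frame of canister_small between 0.079 and 0.087 m and angle between each of lid_small_knob, canister_small, lid_medium_knob, canister_medium, lid_large_knob, canister_large, lid_giant_knob, canister_giant's own z axis and vertical below 0.09 rad and height (world z) of canister_small between -0.008 and 0.008 m and linear speed of each of lid_small, canister_small, lid_medium, canister_medium, lid_large, canister_large, lid_giant, canister_giant below 0.02 m/s and horizontal distance between lid_medium_knob and canister_medium below 0.008 m and z of lid_medium_knob in the frame of canister_medium between 0.089 and 0.097 m and height (world z) of canister_medium between -0.008 and 0.008 m and horizontal distance between lid_large_knob and canister_large below 0.008 m and z of lid_large_knob in the frame of canister_large between 0.099 and 0.107 m and height (world z) of canister_large between -0.008 and 0.008 m and horizontal distance between lid_giant_knob and canister_giant below 0.008 m and z of lid_giant_knob in the frame of canister_giant between 0.109 and 0.117 m and height (world z) of canister_giant between -0.008 and 0.008 m); the robot touches nothing.
It fails at once if the sink plug is pushed or carried more than 30 mm from its place (distance of sink_plug from where it was at the start of the episode above 0.03 m).
It fails at once if the mug is pushed more than 30 mm from its place or tipped (distance of mug from where it was at the start of the episode above 0.03 m or angle between mug's own z axis and vertical above 0.3 rad).
It fails at once if a canister is knocked over (angle between any of canister_small, canister_medium, canister_large, canister_giant's own z axis and vertical above 0.7 rad).
It also fails if it takes over 112 s, if anything falls off the work surface, if the arm or the gripper's body presses on something with over 40 N, if the wrist force passes 120 N, or if a joint passes its speed limit or range.

ROBOT

A 7-joint arm with a two-finger parallel gripper is mounted at the origin on the work surface. World frame = base frame: x ahead of the robot, y to its left, z up, the work surface at z = 0. Lengths are in mm, angles in rad, forces in N, time in s.
With the tool pointing down it reaches from about 425 to 950 mm from the base axis. Payload 4.7 kg.
Tool frame: the origin (TCP) lies midway between the tips of the shut fingers; the grasp point (between the pads) lies 19 mm behind it; x points along the fingers, z is the direction in which the jaws open and shut, and the axes are right-handed (so a half turn about x gives the same grasp; the last joint's range is limited). The gripper opens to 85 mm and grips with 20 to 120 N. Pads are 22 mm wide; open, the fingers measure 114 mm over their backs; the gripper's body (76 mm by 85 mm) begins 54 mm behind the grasp point. The pads swing forward as they close: fully open they stand 13 mm farther back than shut.
Start: joints at [-1.284, 0.469, -0.049, 1.532, 0.024, 1.141, -0.082], TCP at [209.599, 641.652, 231.335] pointing down, gripper open.
Joint ranges: [-2.59, 2.59], [-0.33, 1.99], [-1.39, 1.29], [0.1, 2.45], [-1.04, 4.18], [0.21, 1.99], [-2.66, 2.66]. Speed limits (rad/s): [2.57, 2.57, 3.14, 3.14, 3.14, 3.14, 3.14].

INTERFACE

Orientations are given as a unit quaternion [w, x, y, z].
In Python, from bench import robot gives the robot as it stands.
- The arm moves only by the tool servo_tool, never from a script. Its argument "increments" is a list of rows, each a list of 5 numbers: the finger opening in cm, from 0 to 8.54, then the shift along the tool's x, y, z in cm, then the turn about the tool's x in rad. A call has 1 to 12 rows; each row is the pose to reach, as a shift and turn from the pose measured when the call began, along the tool's axes at that moment; what a row does not reach only later rows make up. A row lasts 1/8 s, in which the tool goes at most 62.5 mm and 10.7 degrees, less where a joint would pass 70% of its speed; a pose out of reach is approached as far as the arm can. A call with a gripper value outside its range is refused whole. The fingers move at their own pace and stop on an object; "force" is the grip in N (left out, the last holds). Time passes only in rows, so rows that repeat a pose let the fingers close. It gives the time, the measured TCP pose, the force and the opening at its end, in the units of the state.
- robot.observe(): the state, without advancing time (a new reading comes with each control period).
- robot.snapshot(name): name is "scene" or "side" or "wrist"; returns (picture, depth): 400x640x3 uint8, red, green, blue; 400x640 float32, mm along the optical axis (not along the pixel's ray), 0 where there is no reading.
- robot.camera_params(name): a dict with "camera_matrix" (3x3 intrinsics, pixels), "rvec" (rotation vector, rad) and "tvec" (3), from world to camera coordinates, as OpenCV has them. Camera axes: x right, y down, z forward; pixel columns grow to the right and rows downward; lengths in mm; the calibration is good to about 2 mm. A picture is of the moment at which its call begins: read the wrist's pose just before it. camera_params takes no time and is no camera call; for the wrist camera it gives the pose at the moment of the call.
- robot.close_job(): hands the job in, once; it reports no verdict.
The state is a dict: "clock": time; "q": joint angles; "joint_vel": joint speeds; "effort": joint torques, N m; "tool_pos": TCP position; "ee_rot": TCP orientation; "wrist_force": force on the tool from outside, world axes, zero at the start; "ft_torque": the same for the moment, N m; "width": finger opening in mm.
Only numpy, scipy, OpenCV 4.12 (cv2) and the standard library are available. Lean on these libraries where they do the work, as an engineer would, in place of code of your own. Each camera call takes 0.05 s, during which the arm holds its last target. There are 200 camera calls.

## Working session

There is one attempt and no reset: what is moved stays moved. The work goes in short steps, Python scripts to look and compute and a tool call to move; the robot and the scene stay as the last step left them, time stands still between calls to the robot, and variables do not carry over. Pictures are saved under pics/ and viewed, about 12 in all and at most 16, crops included, and the job is handed in when it is done.

Besides the shell and the picture viewer there is one more tool, called after "Emit:" as name(argument=value, ...) on one line, values as JSON. servo_tool: Moves the arm, as the interface text tells. Its arguments: {"type":"object","properties":{"increments":{"type":"array","items":{"type":"array","items":{"type":"number"}}},"force":{"type":"number"}},"required":["increments"]}

```bash
ls; mkdir -p pics; python3 - <<'E'
from bench import robot
import cv2,numpy as np
for n in("scene","side"):
    im,d=robot.snapshot(n); np.savez("pics/"+n,im=im,d=d); cv2.imwrite(f"pics/{n}0.png",im[:,:,::-1])
    p=robot.camera_params(n);print(n,p)
    np.savez("pics/cam_"+n,**p)
print(robot.observe())
E
```

```text
pics
scene {'camera_matrix': array([[495.335806  ,   0.        , 319.92403357],
       [  0.        , 495.335806  , 199.20468957],
       [  0.        ,   0.        ,   1.        ]]), 'rvec': array([ 2.12672561,  0.94614228, -0.43797116]), 'tvec': array([-398.38086793, -240.61090144, 1858.08047631])}
side {'camera_matrix': array([[425.67335487,   0.        , 326.71948313],
       [  0.        , 425.67335487, 201.71792441],
       [  0.        ,   0.        ,   1.        ]]), 'rvec': array([ 2.08649396, -0.54704625,  0.31781895]), 'tvec': array([-537.76023076,  179.66477047,  897.22898501])}
{'clock': 0.1, 'q': array([-1.28384519,  0.46935198, -0.04859171,  1.53357538,  0.02410204,
        1.14100651, -0.08229383]), 'joint_vel': array([-0.00070384, -0.00475598, -0.00130752, -0.00107522,  0.0006088 ,
        0.00116729, -0.00166894]), 'effort': array([ 8.70789099e-04, -5.11515927e+01, -4.68281878e-02, -2.38386673e+01,
        1.07846953e-02,  4.38029921e-03,  9.54990327e-06]), 'tool_pos': array([209.49791658, 641.11141344, 230.37190331]), 'ee_rot': array([ 0.57191705, -0.41553494,  0.57289433,  0.41476945]), 'wrist_force': array([-0.58857823, -0.18195842,  0.31395216]), 'ft_torque': array([-0.01943508,  0.00221674, -0.01623513]), 'width': 85.6510294209429}
```

View pics/scene0.png

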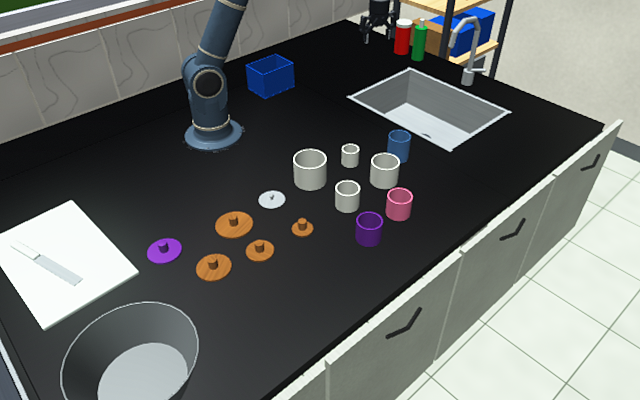

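View pics/side0.png

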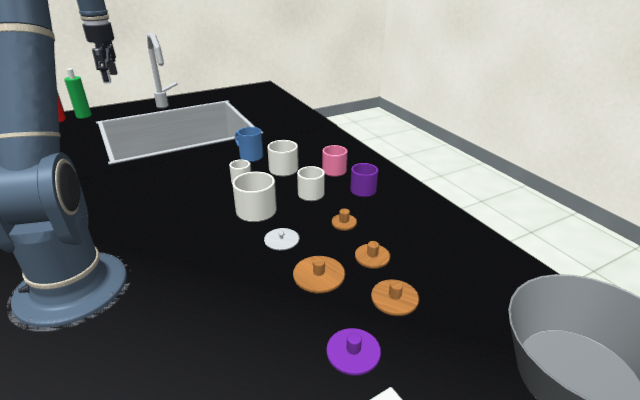

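```bash
cat > h.py <<'E'
import numpy as np,cv2
from scipy.spatial.transform import Rotation as R
def cloud(d,p):
    K=p["camera_matrix"];v,u=np.mgrid[0:d.shape[0],0:d.shape[1]]
    c=np.stack([(u-K[0,2])/K[0,0]*d,(v-K[1,2])/K[1,1]*d,d],-1)
    Rm=cv2.Rodrigues(np.array(p["rvec"]))[0]
    return (c-np.array(p["tvec"]).ravel())@Rm
def blobs(m,lo=40):
    n,l,s,c=cv2.connectedComponentsWithStats(m.astype(np.uint8))
    return [(l==i,s[i],c[i]) for i in range(1,n) if s[i,4]>=lo]
def circ(P):
    A=np.c_[2*P,np.ones(len(P))];x=np.linalg.lstsq(A,(P**2).sum(1),rcond=None)[0]
    return x[:2],np.sqrt(x[2]+x[:2]@x[:2])
E
python3 - <<'E'
from h import *
for n in("scene","side"):
    z=np.load(f"pics/{n}.npz");p=np.load(f"pics/cam_{n}.npz");im,d=z["im"],z["d"];W=cloud(d,p)
    hsv=cv2.cvtColor(im,cv2.COLOR_RGB2HSV);H,S,V=cv2.split(hsv)
    ok=(d>0)&(W[...,0]>200)&(W[...,0]<1000)&(abs(W[...,1])<700)&(W[...,2]<200)
    ok&=W[...,2]>5
    for nm,m in(("orange",(H<22)&(S>100)),("purple",(H>125)&(H<160)&(S>80)),("pink",(H>=160)&(S>60)),("blue",(H>95)&(H<=125)&(S>90)),("grey",(S<45)&(V>100))):
        for b,s,c in blobs(m&ok):
            P=W[b];zz=P[:,2]
            zt=np.percentile(zz,97)
            if nm=="orange" or (nm=="purple" and zt<60):
                Q=P[abs(zz-18)<5][:,:2];kn=P[zz>44][:,:2]
            else: Q=P[zz>zt-6][:,:2];kn=Q
            e=cv2.minEnclosingCircle(Q.astype(np.float32)) if len(Q) else None
            print(n,nm,s[:2]+s[2:4]//2,"n",s[4],"ztop %.0f"%zt,"enc",np.round(e[0]),round(e[1],1),"med top",np.round(np.median(kn,0)) if len(kn) else None)
E
```

```text
scene orange [234 225] n 815 ztop 48 enc [ 468. -226.] 60.3 med top [ 468. -230.]
scene orange [302 228] n 305 ztop 51 enc [618. -90.] 33.8 med top [619. -91.]
scene orange [259 251] n 498 ztop 50 enc [ 604. -234.] 41.3 med top [ 606. -236.]
scene orange [213 268] n 774 ztop 49 enc [ 569. -363.] 50.6 med top [ 572. -366.]
scene purple [369 229] n 818 ztop 73 enc [761.  36.] 40.4 med top [765.  37.]
scene purple [164 251] n 711 ztop 50 enc [ 425. -433.] 50.9 med top [ 426. -434.]
scene pink [398 205] n 730 ztop 72 enc [748. 180.] 41.6 med top [750. 179.]
scene blue [399 146] n 581 ztop 92 enc [554. 393.] 44.4 med top [559. 396.]
scene grey [350 155] n 362 ztop 63 enc [466. 249.] 34.1 med top [473. 246.]
scene grey [309 170] n 1161 ztop 92 enc [450.  88.] 58.0 med top [451.  82.]
scene grey [385 170] n 892 ztop 82 enc [615. 269.] 50.2 med top [610. 262.]
scene grey [347 196] n 685 ztop 73 enc [620.  93.] 40.9 med top [623.  89.]
scene grey [271 200] n 366 ztop 26 enc [457. -96.] 24.2 med top [451. -79.]
scene grey [ 89 270] n 4432 ztop 22 enc [ 322. -623.] 138.2 med top [ 321. -668.]
s
[... 474 characters left out ...]
  32.]
side purple [353 351] n 2003 ztop 48 enc [ 424. -433.] 48.7 med top [ 424. -435.]
side pink [334 160] n 660 ztop 71 enc [748. 182.] 41.0 med top [749. 182.]
side blue [249 143] n 767 ztop 90 enc [558. 399.] 40.7 med top [553. 386.]
side grey [282 157] n 926 ztop 81 enc [614. 267.] 48.7 med top [612. 262.]
side grey [252 189] n 2101 ztop 90 enc [447.  87.] 55.9 med top [446.  79.]
side grey [311 183] n 797 ztop 71 enc [617.  93.] 39.7 med top [615.  89.]
side grey [281 239] n 597 ztop 26 enc [450. -75.] 7.4 med top [449. -77.]
side grey [574 337] n 10701 ztop 110 enc [ 739. -657.] 140.0 med top [ 787. -574.]
side grey [386 393] n 224 ztop 14 enc [ 421. -536.] 24.8 med top [ 429. -531.]
```

```bash
cat >> h.py <<'E'
def rel(s,t):
    "shift in tool axes (cm) from state to world point t (mm)"
    w,x,y,z=s["ee_rot"];M=R.from_quat([x,y,z,w]).as_matrix()
    return np.round(M.T@(np.array(t)-s["tool_pos"])/10,2)
def axes(s):
    w,x,y,z=s["ee_rot"];return R.from_quat([x,y,z,w]).as_matrix()
E
python3 - <<'E'
from h import *
from bench import robot
s=robot.observe();print(axes(s).round(3));print(rel(s,[617,-90,200]),rel(s,[617,-90,22]))
p=robot.camera_params("wrist");Rm=cv2.Rodrigues(p["rvec"])[0];print(-Rm.T@p["tvec"].ravel(),Rm)
E
```

```text
[[-0.    -0.951  0.311]
 [-0.002  0.311  0.951]
 [-1.    -0.    -0.002]]
[  3.14 -61.44 -56.83] [ 20.94 -61.44 -56.8 ]
[140.31324151 664.44662063 372.25895847] [[ 0.30991309  0.95076274 -0.00202175]
 [ 0.91124553 -0.29642391  0.28594483]
 [ 0.2712664  -0.09046036 -0.95824395]]
```

Emit:
servo_tool(increments=[[8.5,3,-61.4,-56.8,0],[8.5,3,-61.4,-56.8,0],[8.5,3,-61.4,-56.8,0],[8.5,3,-61.4,-56.8,0],[8.5,3,-61.4,-56.8,0],[8.5,3,-61.4,-56.8,0],[8.5,3,-61.4,-56.8,0],[8.5,3,-61.4,-56.8,0],[8.5,3,-61.4,-56.8,0],[8.5,3,-61.4,-56.8,0],[8.5,3,-61.4,-56.8,0],[8.5,3,-61.4,-56.8,0]], force=30)

```text
clock: 1.6
tool_pos: [574.8, -14.8, 204.3]
ee_rot: [0.572, -0.416, 0.573, 0.415]
wrist_force: [0.9, 0.5, -0.6]
width: 85.2
```

Emit:
servo_tool(increments=[[6,0.3,-6.2,-5.9,0],[6,0.3,-6.2,-5.9,0],[6,0.3,-6.2,-5.9,0],[6,0.3,-6.2,-5.9,0]])

```text
clock: 2.1
tool_pos: [614.8, -88.5, 200.9]
ee_rot: [0.571, -0.415, 0.573, 0.416]
wrist_force: [-0.2, 0.4, 0.4]
width: 60.0
```

```bash
cat > w.py <<'E'
# wrist look: circles of what is under the tool
from h import *
from bench import robot
import sys
def look(name,kind,ztop,tgt=None):
    s=robot.observe();p=robot.camera_params("wrist");im,d=robot.snapshot("wrist")
    cv2.imwrite(f"pics/{name}.png",im[:,:,::-1]);W=cloud(d,p)
    H,S,V=cv2.split(cv2.cvtColor(im,cv2.COLOR_RGB2HSV))
    m=((H<22)&(S>100)) if kind=="lid" else ((S<45)&(V>70))
    ok=m&(d>0)&(abs(W[...,2]-ztop)<5)&(np.linalg.norm(W[...,:2]-np.array(tgt),axis=-1)<75)
    for b,st,c in blobs(ok,150):
        Q=W[b][:,:2];e=cv2.minEnclosingCircle(Q.astype(np.float32))
        h=cv2.convexHull(Q.astype(np.float32))[:,0];print(name,"px",c.round(),"n",st[4],"z %.1f"%np.median(W[b][:,2]),"enc",np.round(e,1) if 0 else (np.round(e[0],1),round(e[1],1)),"hull",[np.round(k,1) for k in circ(h)],"mean",Q.mean(0).round(1))
    print(s["clock"],s["tool_pos"].round(1),s["width"].round(1),s["wrist_force"].round(1));return robot.observe()
E
python3 - <<'E'
from w import *
s=look("w1","lid",48,[617,-90]);look("w1b","lid",18,[617,-90]);print(rel(s,[617,-90,24]))
E
```

```text
w1 px [317. 190.] n 430 z 47.0 enc (array([617.4, -88. ]), 12.7) hull [array([617.6, -88.1]), np.float64(12.3)] mean [617.2 -88. ]Traceback (most recent call last):
  File "<stdin>", line 2, in <module>
  File "w.py", line 14, in look
    print(s["clock"],s["tool_pos"].round(1),s["width"].round(1),s["wrist_force"].round(1));return robot.observe()
                                            ^^^^^^^^^^^^^^^^
AttributeError: 'float' object has no attribute 'round'
```

View pics/w1.png

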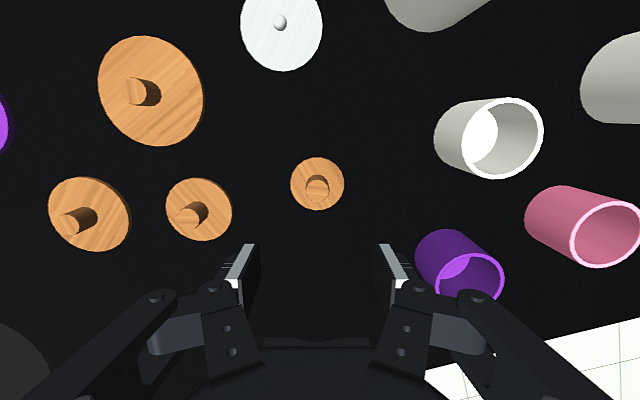

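Emit:
servo_tool(increments=[[6,10,-0.24,0.13,0],[6,17.6,-0.24,0.13,0],[6,17.6,-0.24,0.13,0],[6,17.6,-0.24,0.13,0],[6,17.6,-0.24,0.13,0],[1.5,17.6,-0.24,0.13,0],[1.5,17.6,-0.24,0.13,0],[1.5,17.6,-0.24,0.13,0],[1.5,17.6,-0.24,0.13,0],[1.5,17.6,-0.24,0.13,0]], force=30)

```text
clock: 3.4
tool_pos: [618.7, -87.8, 27.3]
ee_rot: [0.572, -0.416, 0.571, 0.416]
wrist_force: [-2.0, -0.2, 7.3]
width: 24.8
```

```bash
sed -i 's/s\["width"\].round(1)/round(s["width"],1)/' w.py; python3 - <<'E'
from h import *
from bench import robot
s=robot.observe();print(s["width"],s["tool_pos"],s["wrist_force"]);p=s["tool_pos"]
print(rel(s,[p[0],p[1],180]),rel(s,[466,249,180]))
E
```

```text
24.780469860857902 [618.7403818  -87.786004    27.25704217] [-2.00501366 -0.16926145  7.32603318]
[-1.527e+01 -3.000e-02  1.000e-02] [-15.3   24.88  27.34]
```

Emit:
servo_tool(increments=[[1.5,-6,0,0,0],[1.5,-12,0,0,0],[1.5,-17,18.2,17.2,0],[1.5,-17,18.2,17.2,0],[1.5,-17,18.2,17.2,0],[1.5,-17,18.2,17.2,0],[1.5,-17,18.2,17.2,0],[1.5,-17,18.2,17.2,0],[1.5,-17,18.2,17.2,0],[1.5,-17,18.2,17.2,0],[1.5,-17,18.2,17.2,0]])

```text
clock: 4.78
tool_pos: [498.6, 131.0, 196.8]
ee_rot: [0.573, -0.416, 0.572, 0.415]
wrist_force: [-0.4, 0.1, 0.6]
width: 24.9
```

```bash
python3 - <<'E'
from w import *
s=look("w2","can",60,[466,249]);print(s["width"])
s=look("w3","can",80,[614,268]);look("w4","can",70,[618,93])
look("w5","lid",170,s["tool_pos"][:2])
print(rel(s,[466,249,180]),rel(s,[466,249,80]))
E
```

```text
w2 px [431. 121.] n 1115 z 58.9 enc (array([468.1, 254.4]), 29.9) hull [array([468.2, 254.3]), np.float64(29.7)] mean [467.2 255. ]
4.775 [498.6 131.  196.8] 24.9 [-0.4  0.1  0.6]
24.72468118008121
w3 px [481. 257.] n 1557 z 78.7 enc (array([613. , 269.1]), 46.5) hull [array([612.9, 268.8]), np.float64(45.9)] mean [611.4 270.1]
4.825 [498.5 131.2 196.8] 24.7 [-0.5 -0.4 -0.5]
w4 px [317. 325.] n 351 z 68.6 enc (array([633.3,  89.8]), 32.2) hull [array([624.5,  92.3]), np.float64(33.0)] mean [645.5  85.3]
4.875 [498.5 131.4 196.9] 24.5 [ 0.7  0.  -0.6]
4.925 [498.4 131.6 196.9] 25.0 [ 0.3  0.9 -0.4]
[ 1.68  6.72 10.18] [11.68  6.74 10.18]
```

View pics/w2.png

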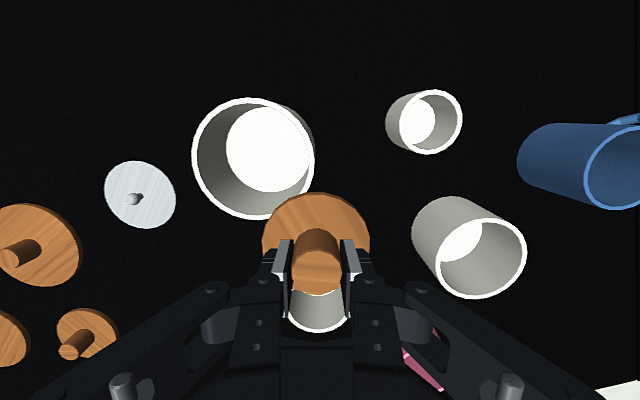

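```bash
python3 - <<'E'
from w import *
s=look("w6","can",60,[467,252]);print(rel(s,[468,254,150]))
E
```

```text
w6 px [430. 121.] n 1112 z 58.9 enc (array([468.1, 254.5]), 30.0) hull [array([468.2, 254.4]), np.float64(29.7)] mean [467.3 255.1]
4.975 [498.3 131.7 196.9] 25.0 [-0.3  0.6 -0.6]
[ 4.69  6.66 10.69]
```

Emit:
servo_tool(increments=[[1.5,4.7,6.6,10.7,0],[1.5,4.7,6.6,10.7,0],[1.5,4.7,6.6,10.7,0],[1.5,4.7,6.6,10.7,0],[1.5,4.7,6.6,10.7,0],[1.5,4.7,6.6,10.7,0],[1.5,4.7,6.6,10.7,0]])

```text
clock: 5.9
tool_pos: [469.1, 253.1, 150.3]
ee_rot: [0.573, -0.416, 0.572, 0.415]
wrist_force: [-0.1, 0.3, -1.0]
width: 25.4
```

```bash
python3 - <<'E'
from w import *
s=robot.observe();print(s["tool_pos"],rel(s,[468.9,254.5,77]))
E
```

```text
[469.09912369 253.09610048 150.29666572] [7.33 0.08 0.12]
```

Emit:
servo_tool(increments=[[1.5,3,0.08,0.12,0],[1.5,5,0.08,0.12,0],[1.5,6,0.08,0.12,0],[1.5,6.5,0.08,0.12,0],[1.5,7,0.08,0.12,0],[1.5,7.3,0.08,0.12,0],[1.5,7.3,0.08,0.12,0],[1.5,7.3,0.08,0.12,0]])

```text
clock: 6.9
tool_pos: [469.0, 254.6, 77.5]
ee_rot: [0.573, -0.416, 0.571, 0.415]
wrist_force: [-1.1, 0.3, -0.2]
width: 25.3
```

Emit:
servo_tool(increments=[[5.5,0,0,0,0],[5.5,0,0,0,0],[5.5,0,0,0,0],[5.5,-5,0,0,0],[5.5,-10,0,0,0],[5.5,-10,0,0,0],[5.5,-10,0,0,0]])

```text
clock: 7.78
tool_pos: [468.3, 254.4, 177.2]
ee_rot: [0.573, -0.416, 0.571, 0.415]
wrist_force: [0.4, 0.3, -0.0]
width: 54.8
```

```bash
python3 - <<'E'
from w import *
s=look("w7","lid",98,[468,254]);look("w8","lid",68,[468,254]);look("w9","can",90,[448,87]);print(rel(s,[604,-236,180]))
E
```

```text
w7 px [316. 208.] n 715 z 97.0 enc (array([468.4, 255.1]), 12.8) hull [array([468.2, 255. ]), np.float64(12.5)] mean [467.6 255.3]
7.775 [468.3 254.4 177.2] 54.8 [ 0.4  0.3 -0. ]
w8 px [317. 195.] n 2717 z 67.2 enc (array([468.5, 255. ]), 32.0) hull [array([468.5, 255. ]), np.float64(31.6)] mean [465.1 256.1]
7.825 [467.9 254.2 176.5] 54.7 [0.3 0.5 0.6]
w9 px [127. 237.] n 2486 z 88.7 enc (array([448.5,  89.4]), 54.9) hull [array([449. ,  89.7]), np.float64(53.8)] mean [444.6  88.5]
7.875 [467.8 254.1 176.2] 55.1 [-0.6  0.  -0.4]
[ -0.3  -28.12 -42.39]
```

View pics/w7.png

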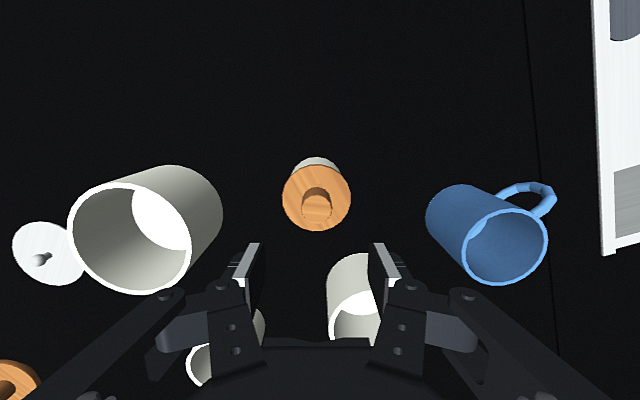

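Emit:
servo_tool(increments=[[5.5,-0.3,-28.1,-42.4,0],[5.5,-0.3,-28.1,-42.4,0],[5.5,-0.3,-28.1,-42.4,0],[5.5,-0.3,-28.1,-42.4,0],[5.5,-0.3,-28.1,-42.4,0],[5.5,-0.3,-28.1,-42.4,0],[5.5,-0.3,-28.1,-42.4,0],[5.5,-0.3,-28.1,-42.4,0],[5.5,-0.3,-28.1,-42.4,0],[5.5,-0.3,-28.1,-42.4,0],[5.5,-0.3,-28.1,-42.4,0],[5.5,-0.3,-28.1,-42.4,0]])

```text
clock: 9.43
tool_pos: [603.9, -233.9, 179.7]
ee_rot: [0.572, -0.416, 0.572, 0.416]
wrist_force: [0.3, 0.1, -0.4]
width: 55.0
```

```bash
python3 - <<'E'
from w import *
s=look("w10","lid",48,[604,-236]);s=look("w11","lid",18,[604,-236]);print(rel(s,[604,-236,28]))
look("w12","lid",48,[468,-229]);s=look("w13","lid",48,[569,-365])
E
```

```text
9.425 [ 603.9 -233.9  179.7] 55.0 [ 0.3  0.1 -0.4]
9.475 [ 603.9 -234.2  179.8] 54.9 [-0.3 -0.6  0. ]
[15.19 -0.04 -0.12]
9.525 [ 603.9 -234.7  179.9] 55.1 [-0.7  0.  -0.7]
9.575 [ 603.9 -235.1  180. ] 54.8 [-0.   0.3  0.4]
```

View pics/w10.png

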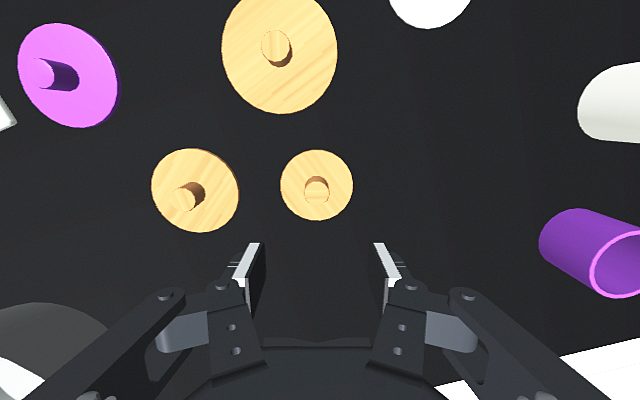

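```bash
python3 - <<'E'
from h import *
im=cv2.imread("pics/w10.png");h=cv2.cvtColor(im,cv2.COLOR_BGR2HSV)
from bench import robot
p=robot.camera_params("wrist");_,d=robot.snapshot("wrist");W=cloud(d,p)
for v,u in((190,317),(150,317),(170,300)):print(h[v,u],d[v,u],W[v,u])
E
```

```text
[ 24  89 255] 283.20004 [ 601.53233597 -233.43474349   47.26882311]
[ 23 109 255] 301.52707 [ 567.46257292 -222.38056686   17.41070529]
[ 24  89 255] 309.14786 [ 582.32874957 -246.47621337   15.93204413]
```

```bash
sed -i 's/(H<22)&(S>100)/(H<35)\&(S>55)/' w.py; python3 - <<'E'
from w import *
look("w14","lid",48,[604,-236]);
look("w12","lid",48,[468,-229]);s=look("w13","lid",48,[569,-365]);print(rel(s,[604,-236,28]))
E
```

```text
w14 px [318. 192.] n 498 z 47.1 enc (array([ 604.3, -233.3]), 12.8) hull [array([ 604.3, -233.3]), np.float64(12.4)] mean [ 603.8 -233.2]
9.675 [ 603.8 -235.6  180. ] 55.1 [ 0.7 -1.1  0.1]
w12 px [277.  46.] n 751 z 47.1 enc (array([ 468.6, -227.1]), 12.9) hull [array([ 468.7, -227.1]), np.float64(12.6)] mean [ 468.9 -226.9]
9.725 [ 603.8 -235.8  179.9] 54.9 [-0.  0.  0.]
w13 px [186. 199.] n 502 z 47.0 enc (array([ 569.7, -362.5]), 13.0) hull [array([ 569.8, -362.5]), np.float64(12.6)] mean [ 569.5 -361.4]
9.775 [ 603.8 -235.9  179.9] 55.3 [-0.6 -0.4 -0. ]
[ 1.519e+01 -1.000e-02  2.000e-02]
```

Emit:
servo_tool(increments=[[5.5,10,0.03,0.25,0],[5.5,15.2,0.03,0.25,0],[5.5,15.2,0.03,0.25,0],[5.5,15.2,0.03,0.25,0],[5.5,15.2,0.03,0.25,0],[1.5,15.2,0.03,0.25,0],[1.5,15.2,0.03,0.25,0],[1.5,15.2,0.03,0.25,0],[1.5,15.2,0.03,0.25,0],[1.5,15.2,0.03,0.25,0]], force=30)

```text
clock: 11.08
tool_pos: [605.4, -234.2, 29.7]
ee_rot: [0.573, -0.417, 0.572, 0.414]
wrist_force: [-1.1, 0.0, 6.0]
width: 24.6
```

```bash
python3 - <<'E'
from w import *
s=robot.observe();print(s["width"],rel(s,[618,-25,180]))
E
```

```text
24.58889453327584 [-15.06   5.22  20.27]
```

Emit:
servo_tool(increments=[[1.5,-6,0,0,0],[1.5,-12,0,0,0],[1.5,-15,5.2,20.3,0],[1.5,-15,5.2,20.3,0],[1.5,-15,5.2,20.3,0],[1.5,-15,5.2,20.3,0],[1.5,-15,5.2,20.3,0],[1.5,-15,5.2,20.3,0],[1.5,-15,5.2,20.3,0],[1.5,-15,5.2,20.3,0]])

```text
clock: 12.32
tool_pos: [618.1, -26.4, 179.2]
ee_rot: [0.573, -0.416, 0.572, 0.413]
wrist_force: [-0.1, -0.5, -0.8]
width: 25.1
```

```bash
python3 - <<'E'
from w import *
s=look("w15","can",70,[618,93]);s=look("w16","can",70,[618,93]);print(rel(s,[619,93,150]))
E
```

```text
w15 px [447. 156.] n 1652 z 68.8 enc (array([619.1,  93.5]), 38.0) hull [array([619. ,  93.6]), np.float64(37.6)] mean [617.6  95. ]
12.325 [618.1 -26.4 179.2] 25.1 [-0.1 -0.5 -0.8]
w16 px [447. 156.] n 1630 z 68.8 enc (array([619.2,  93.8]), 38.2) hull [array([619. ,  93.7]), np.float64(37.8)] mean [617.6  94.9]
12.375 [618.2 -26.  179.2] 24.6 [ 1.   0.3 -0.4]
[ 2.9   3.63 11.31]
```

Emit:
servo_tool(increments=[[1.5,2.9,3.5,11.3,0],[1.5,2.9,3.5,11.3,0],[1.5,2.9,3.5,11.3,0],[1.5,2.9,3.5,11.3,0],[1.5,2.9,3.5,11.3,0],[1.5,2.9,3.5,11.3,0],[1.5,2.9,3.5,11.3,0]])

```text
clock: 13.3
tool_pos: [620.3, 91.7, 150.2]
ee_rot: [0.573, -0.416, 0.572, 0.413]
wrist_force: [0.5, -0.3, -0.6]
width: 24.7
```

```bash
python3 - <<'E'
from w import *
s=robot.observe();print(s["tool_pos"],rel(s,[620,93,89.5]))
E
```

```text
[620.33051362  91.66529975 150.24061841] [6.07 0.1  0.12]
```

Emit:
servo_tool(increments=[[1.5,2.5,0.1,0.12,0],[1.5,4,0.1,0.12,0],[1.5,5,0.1,0.12,0],[1.5,5.5,0.1,0.12,0],[1.5,6,0.1,0.12,0],[1.5,6.1,0.1,0.12,0],[1.5,6.1,0.1,0.12,0],[1.5,6.1,0.1,0.12,0]])

```text
clock: 14.3
tool_pos: [620.3, 92.9, 89.7]
ee_rot: [0.574, -0.416, 0.572, 0.413]
wrist_force: [-0.7, -0.6, 1.7]
width: 24.5
```

Emit:
servo_tool(increments=[[5.5,0,0,0,0],[5.5,0,0,0,0],[5.5,0,0,0,0],[5.5,-5,0,0,0],[5.5,-10,0,0,0],[5.5,-10,0,0,0],[5.5,-10,0,0,0]])

```text
clock: 15.18
tool_pos: [619.3, 93.2, 189.3]
ee_rot: [0.573, -0.416, 0.572, 0.413]
wrist_force: [-0.1, -0.3, -0.3]
width: 55.0
```

```bash
python3 - <<'E'
from w import *
s=look("w17","lid",108,[619,93]);look("w18","lid",78,[619,93]);print(rel(s,[570,-362,180]))
E
```

```text
w17 px [316. 207.] n 707 z 107.0 enc (array([619.5,  93.7]), 12.9) hull [array([619.5,  93.7]), np.float64(12.6)] mean [618.7  94. ]
15.175 [619.3  93.2 189.3] 55.0 [-0.1 -0.3 -0.3]
w18 px [317. 195.] n 4695 z 77.2 enc (array([619.5,  93.8]), 39.9) hull [array([619.4,  93.7]), np.float64(39.5)] mean [616.6  94.8]
15.225 [618.9  93.2 188.5] 54.8 [-0.2  0.2 -0.5]
[  0.94  -9.57 -44.77]
```

Medium is home. Next the large lid.

Emit:
servo_tool(increments=[[5.5,0.9,-9.6,-44.8,0],[5.5,0.9,-9.6,-44.8,0],[5.5,0.9,-9.6,-44.8,0],[5.5,0.9,-9.6,-44.8,0],[5.5,0.9,-9.6,-44.8,0],[5.5,0.9,-9.6,-44.8,0],[5.5,0.9,-9.6,-44.8,0],[5.5,0.9,-9.6,-44.8,0],[5.5,0.9,-9.6,-44.8,0],[5.5,0.9,-9.6,-44.8,0],[5.5,0.9,-9.6,-44.8,0],[5.5,0.9,-9.6,-44.8,0]])

```text
clock: 16.77
tool_pos: [570.9, -360.8, 180.3]
ee_rot: [0.572, -0.416, 0.572, 0.414]
wrist_force: [0.5, 0.8, 0.2]
width: 55.0
```

```bash
python3 - <<'E'
from w import *
look("w19","lid",48,[570,-362]);s=look("w20","lid",48,[570,-362]);print(rel(s,[570,-362,28]))
E
```

```text
w19 px [314. 191.] n 498 z 47.0 enc (array([ 569.4, -362.8]), 12.8) hull [array([ 569.4, -362.8]), np.float64(12.6)] mean [ 569.  -362.6]
16.775 [ 570.9 -360.8  180.3] 55.0 [0.5 0.8 0.2]
w20 px [314. 191.] n 497 z 47.0 enc (array([ 569.5, -362.9]), 12.7) hull [array([ 569.4, -362.8]), np.float64(12.4)] mean [ 568.9 -362.6]
16.825 [ 570.7 -361.2  180.4] 55.1 [-0.3 -0.3 -0.2]
[15.24  0.07 -0.03]
```

Emit:
servo_tool(increments=[[5.5,10,0.1,-0.12,0],[5.5,15.1,0.1,-0.12,0],[5.5,15.1,0.1,-0.12,0],[5.5,15.1,0.1,-0.12,0],[5.5,15.1,0.1,-0.12,0],[1.5,15.1,0.1,-0.12,0],[1.5,15.1,0.1,-0.12,0],[1.5,15.1,0.1,-0.12,0],[1.5,15.1,0.1,-0.12,0],[1.5,15.1,0.1,-0.12,0]], force=40)

```text
clock: 18.12
tool_pos: [570.5, -363.4, 31.3]
ee_rot: [0.573, -0.417, 0.572, 0.413]
wrist_force: [-1.0, 0.5, 7.0]
width: 24.3
```

```bash
python3 - <<'E'
from w import *
s=robot.observe();print(s["width"],rel(s,[540,150,220]))
E
```

```text
24.28043131178802 [-19.06  18.77  47.8 ]
```

Emit:
servo_tool(increments=[[1.5,-6,0,0,0],[1.5,-12,0,0,0],[1.5,-19,18.8,47.8,0],[1.5,-19,18.8,47.8,0],[1.5,-19,18.8,47.8,0],[1.5,-19,18.8,47.8,0],[1.5,-19,18.8,47.8,0],[1.5,-19,18.8,47.8,0],[1.5,-19,18.8,47.8,0],[1.5,-19,18.8,47.8,0],[1.5,-19,18.8,47.8,0],[1.5,-19,18.8,47.8,0]])

```text
clock: 19.62
tool_pos: [539.4, 151.0, 219.5]
ee_rot: [0.573, -0.418, 0.571, 0.414]
wrist_force: [0.6, 0.2, -1.2]
width: 24.1
```

Emit:
servo_tool(increments=[[1.5,0,0,0,0],[1.5,0,0,0,0],[1.5,0,0,0,0]])

```text
clock: 20.0
tool_pos: [539.6, 149.6, 219.4]
ee_rot: [0.573, -0.417, 0.572, 0.413]
wrist_force: [-0.1, 0.2, -0.7]
width: 24.1
```

```bash
python3 - <<'E'
from w import *
s=look("w21","can",80,[613,269]);s=look("w22","can",80,[613,269]);look("w22b","can",90,[449,89]);print(rel(s,[614,269,160]))
E
```

```text
w21 px [447. 218.] n 1393 z 78.7 enc (array([613.3, 268.6]), 46.2) hull [array([613.1, 268.7]), np.float64(45.8)] mean [611.9 270.2]
20.0 [539.6 149.6 219.4] 24.1 [-0.1  0.2 -0.7]
w22 px [447. 218.] n 1398 z 78.7 enc (array([613.2, 268.3]), 46.2) hull [array([613. , 268.7]), np.float64(45.7)] mean [611.8 270.5]
20.05 [539.5 150.  219.4] 24.1 [-0.4 -0.3 -0.2]
w22b px [220. 116.] n 2064 z 89.0 enc (array([449.1,  89.2]), 53.9) hull [array([449. ,  89.3]), np.float64(53.6)] mean [445.2  89.2]
20.1 [539.5 150.2 219.5] 24.6 [ 0.9 -0.5 -0.6]
[ 5.94 -3.37 13.61]
```

Emit:
servo_tool(increments=[[1.5,5.9,-3.4,13.6,0],[1.5,5.9,-3.4,13.6,0],[1.5,5.9,-3.4,13.6,0],[1.5,5.9,-3.4,13.6,0],[1.5,5.9,-3.4,13.6,0],[1.5,5.9,-3.4,13.6,0],[1.5,5.9,-3.4,13.6,0],[1.5,5.9,-3.4,13.6,0]])

```text
clock: 21.15
tool_pos: [614.2, 268.7, 160.9]
ee_rot: [0.573, -0.417, 0.571, 0.413]
wrist_force: [0.1, 0.3, -1.3]
width: 24.7
```

```bash
python3 - <<'E'
from w import *
s=robot.observe();print(s["tool_pos"],rel(s,[614,268.4,101]))
E
```

```text
[614.19076967 268.69544361 160.92994528] [ 5.99  0.04 -0.03]
```

Emit:
servo_tool(increments=[[1.5,2.5,0,0,0],[1.5,4,0,0,0],[1.5,5,0,0,0],[1.5,5.5,0,0,0],[1.5,5.9,0,0,0],[1.5,6,0,0,0],[1.5,6,0,0,0],[1.5,6,0,0,0]])

```text
clock: 22.15
tool_pos: [614.8, 268.6, 101.4]
ee_rot: [0.573, -0.417, 0.571, 0.413]
wrist_force: [-0.0, 0.2, -0.2]
width: 24.0
```

Emit:
servo_tool(increments=[[5.5,0,0,0,0],[5.5,0,0,0,0],[5.5,0,0,0,0],[5.5,-5,0,0,0],[5.5,-10,0,0,0],[5.5,-10,0,0,0],[5.5,-10,0,0,0]])

```text
clock: 23.02
tool_pos: [613.7, 268.8, 200.9]
ee_rot: [0.573, -0.417, 0.571, 0.413]
wrist_force: [-0.7, 1.0, -0.6]
width: 55.0
```

```bash
python3 - <<'E'
from w import *
s=look("w23","lid",118,[613,269]);look("w24","lid",88,[613,269]);print(rel(s,[469,-227,190]))
E
```

```text
w23 px [317. 207.] n 695 z 117.0 enc (array([613.9, 269.2]), 12.8) hull [array([614. , 269.5]), np.float64(12.5)] mean [613.4 269.7]
23.025 [613.7 268.8 200.9] 55.0 [-0.7  1.  -0.6]
w24 px [317. 194.] n 7071 z 87.2 enc (array([614.3, 269.1]), 48.0) hull [array([614.2, 269.3]), np.float64(47.6)] mean [611.1 270.4]
23.075 [613.3 268.7 200. ] 55.0 [-0.8  0.1 -1.3]
[  1.14  -1.63 -51.6 ]
```

Emit:
servo_tool(increments=[[5.5,1,-1.6,-51.6,0],[5.5,1,-1.6,-51.6,0],[5.5,1,-1.6,-51.6,0],[5.5,1,-1.6,-51.6,0],[5.5,1,-1.6,-51.6,0],[5.5,1,-1.6,-51.6,0],[5.5,1,-1.6,-51.6,0],[5.5,1,-1.6,-51.6,0],[5.5,1,-1.6,-51.6,0],[5.5,1,-1.6,-51.6,0],[5.5,1,-1.6,-51.6,0],[5.5,1,-1.6,-51.6,0]])

```text
clock: 24.62
tool_pos: [469.1, -225.3, 190.9]
ee_rot: [0.572, -0.418, 0.572, 0.415]
wrist_force: [-0.1, 0.5, 0.4]
width: 54.7
```

Emit:
servo_tool(increments=[[5.5,0,0,0,0],[5.5,0,0,0,0]])

```text
clock: 24.88
tool_pos: [469.4, -224.6, 190.9]
ee_rot: [0.571, -0.418, 0.571, 0.415]
wrist_force: [0.2, -0.8, 0.2]
width: 55.1
```

```bash
python3 - <<'E'
from w import *
s=look("w26","lid",48,[469,-227]);print(rel(s,[469,-227,31]))
E
```

```text
w26 px [314. 188.] n 458 z 46.9 enc (array([ 468. , -226.8]), 12.5) hull [array([ 467.9, -226.8]), np.float64(12.4)] mean [ 467.5 -226.6]
24.875 [ 469.4 -224.6  190.9] 55.1 [ 0.2 -0.8  0.2]
[15.99  0.02 -0.17]
```

Emit:
servo_tool(increments=[[5.5,10,0.1,-0.2,0],[5.5,16,0.1,-0.2,0],[5.5,16,0.1,-0.2,0],[5.5,16,0.1,-0.2,0],[5.5,16,0.1,-0.2,0],[1.5,16,0.1,-0.2,0],[1.5,16,0.1,-0.2,0],[1.5,16,0.1,-0.2,0],[1.5,16,0.1,-0.2,0],[1.5,16,0.1,-0.2,0]], force=50)

```text
clock: 26.18
tool_pos: [469.4, -227.4, 32.7]
ee_rot: [0.572, -0.419, 0.571, 0.414]
wrist_force: [-1.0, 0.5, 6.6]
width: 23.7
```

```bash
python3 - <<'E'
from w import *
s=robot.observe();print(s["width"],rel(s,[465,-50,200]))
E
```

```text
23.71936265272671 [-16.8    5.73  16.72]
```

Emit:
servo_tool(increments=[[1.5,-6,0,0,0],[1.5,-12,0,0,0],[1.5,-16.8,5.7,16.7,0],[1.5,-16.8,5.7,16.7,0],[1.5,-16.8,5.7,16.7,0],[1.5,-16.8,5.7,16.7,0],[1.5,-16.8,5.7,16.7,0],[1.5,-16.8,5.7,16.7,0],[1.5,-16.8,5.7,16.7,0],[1.5,-16.8,5.7,16.7,0],[1.5,-16.8,5.7,16.7,0]])

```text
clock: 27.55
tool_pos: [465.2, -50.6, 199.9]
ee_rot: [0.572, -0.419, 0.571, 0.414]
wrist_force: [-0.2, 0.0, -0.6]
width: 24.0
```

```bash
python3 - <<'E'
from w import *
s=look("w28","can",90,[449,89]);s=look("w29","can",90,[449,89]);print(rel(s,[450.2,89.1,170]))
E
```

```text
w28 px [469. 127.] n 2650 z 88.8 enc (array([448.8,  89.3]), 54.1) hull [array([448.8,  89.2]), np.float64(53.7)] mean [445.9  92.9]
27.55 [465.2 -50.6 199.9] 24.0 [-0.2  0.  -0.6]
w29 px [469. 126.] n 2646 z 88.8 enc (array([449. ,  89.1]), 54.2) hull [array([448.9,  89.1]), np.float64(53.7)] mean [445.8  93.2]
27.6 [465.2 -50.5 199.9] 23.9 [-0.   1.1 -0.5]
[ 2.93  5.72 12.83]
```

View pics/w29.png

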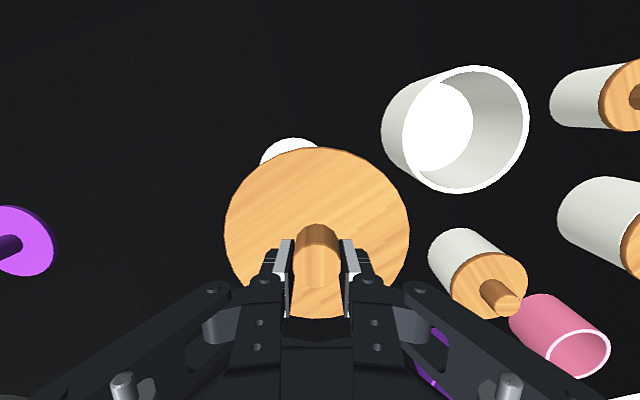

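The giant lid is held level at (317,235); the open giant canister is at (469,127), and the medium, large and small canisters are closed.

Emit:
servo_tool(increments=[[1.5,0,5.7,12.8,0],[1.5,0,5.7,12.8,0],[1.5,0,5.7,12.8,0],[1.5,2.9,5.7,12.8,0],[1.5,2.9,5.7,12.8,0],[1.5,2.9,5.7,12.8,0],[1.5,2.9,5.7,12.8,0],[1.5,2.9,5.7,12.8,0],[1.5,2.9,5.7,12.8,0]])

```text
clock: 28.78
tool_pos: [450.5, 88.7, 170.6]
ee_rot: [0.572, -0.419, 0.571, 0.414]
wrist_force: [-0.1, -0.4, -1.3]
width: 24.0
```

```bash
python3 - <<'E'
from w import *
s=robot.observe();print(s["tool_pos"],rel(s,[450.2,89.4,112.4]))
E
```

```text
[450.50462338  88.71320507 170.60460877] [5.82 0.09 0.07]
```

Emit:
servo_tool(increments=[[1.5,2.5,0.09,0.07,0],[1.5,4,0.09,0.07,0],[1.5,4.8,0.09,0.07,0],[1.5,5.3,0.09,0.07,0],[1.5,5.7,0.09,0.07,0],[1.5,5.8,0.09,0.07,0],[1.5,5.8,0.09,0.07,0],[1.5,5.8,0.09,0.07,0]])

```text
clock: 29.78
tool_pos: [450.4, 89.5, 112.8]
ee_rot: [0.573, -0.419, 0.57, 0.414]
wrist_force: [-0.0, 0.4, -1.2]
width: 23.5
```

Emit:
servo_tool(increments=[[5.5,0,0,0,0],[5.5,0,0,0,0],[5.5,0,0,0,0],[5.5,-5,0,0,0],[5.5,-10,0,0,0],[5.5,-10,0,0,0],[5.5,-10,0,0,0],[5.5,-10,0,0,0]])

```text
clock: 30.78
tool_pos: [448.7, 89.6, 211.4]
ee_rot: [0.572, -0.419, 0.571, 0.414]
wrist_force: [-0.3, -1.0, -0.8]
width: 54.8
```

```bash
python3 - <<'E'
from w import *
look("w30","lid",128,[449,89]);look("w31","lid",98,[449,89])
for n in("scene","side"):
    im,d=robot.snapshot(n);p=robot.camera_params(n);W=cloud(d,p);cv2.imwrite(f"pics/{n}1.png",im[:,:,::-1])
    H,S,V=cv2.split(cv2.cvtColor(im,cv2.COLOR_RGB2HSV))
    for nm,xy,hd in(("small",(468,254),68),("med",(619,93),78),("large",(613,269),88),("giant",(449,89),98)):
        b=(H<35)&(S>55)&(np.linalg.norm(W[...,:2]-xy,axis=-1)<65)&(abs(W[...,2]-hd)<8);P=W[b]
        if len(P)<20: print(n,nm,"hidden");continue
        c=np.linalg.lstsq(np.c_[P[:,:2]-P[:,:2].mean(0),np.ones(len(P))],P[:,2],rcond=None)[0]
        print(n,nm,"disc enc",np.round(cv2.minEnclosingCircle(P[:,:2].astype(np.float32))[0],1),"z-med %.1f exp %d"%(np.median(P[:,2]),hd),"slope",c[:2].round(3))
a,b=[cv2.imread(f"pics/{n}1.png")[80:300,200:440] for n in("scene","side")]
cv2.imwrite("pics/fin.png",cv2.resize(np.hstack([a,b]),None,fx=1.6,fy=1.6))
E
```

```text
w30 px [317. 207.] n 701 z 127.0 enc (array([449.3,  90.5]), 12.8) hull [array([449.2,  90.5]), np.float64(12.5)] mean [448.6  90.8]
30.775 [448.7  89.6 211.4] 54.8 [-0.3 -1.  -0.8]
w31 px [317. 193.] n 9884 z 97.2 enc (array([449.4,  90.6]), 56.0) hull [array([449.4,  90.5]), np.float64(55.6)] mean [446.1  91.6]
30.825 [448.8  89.6 211.5] 55.1 [ 0.7  1.  -0.6]
scene small disc enc [468.8 254.4] z-med 69.5 exp 68 slope [-0.004 -0.019]
scene med disc enc [620.7  91.1] z-med 79.0 exp 78 slope [-0.002  0.008]
scene large disc enc [613.  267.8] z-med 89.6 exp 88 slope [-0.004 -0.   ]
scene giant disc enc [450.6  87.8] z-med 99.4 exp 98 slope [-0.007  0.003]
side small disc enc [467.6 253. ] z-med 68.2 exp 68 slope [0.013 0.052]
side med disc enc [619.6  91.7] z-med 78.1 exp 78 slope [0.019 0.036]
side large disc enc [611.7 267.3] z-med 88.2 exp 88 slope [0.008 0.028]
side giant disc enc [451.5  87.3] z-med 98.3 exp 98 slope [0.006 0.02 ]
```

View pics/fin.png

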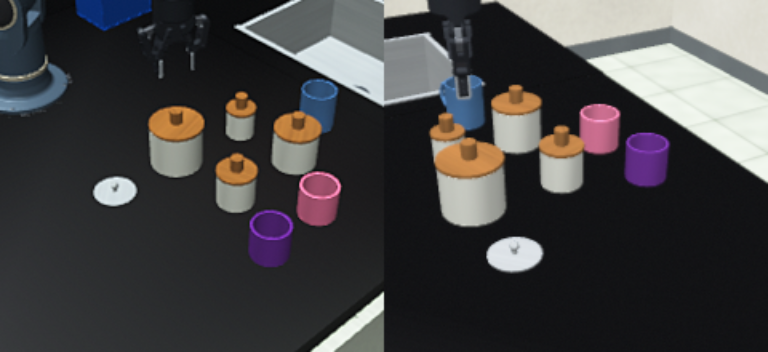

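All four canisters are closed with level lids, and the mug and plug haven't moved. The gripper is clear, so I'm handing in.

```bash
python3 -c "
from bench import robot
print(robot.close_job())"
```

```text
the job is handed in; nothing more can be done
None
```

I put all four wooden lids, knob up, on the canisters of their own size and handed the job in at about 31 s of the 112 s allowed.

- **Centring:** In the wrist camera, each lid sat within about 1.5 mm of its canister's centre as measured just before placing.
- **Height:** Every disc and knob top was within about 1.5 mm of its fully home height in all three cameras. The wrist camera read about 1 mm low and the scene camera 1 to 1.5 mm high.
- **Tilt:** The scene camera gave lid slopes under 0.02. The side camera gave up to 0.055 on the small lid, which I put down to knob-edge pixels in the fit. That is still under the 0.09 rad limit.
- **Everything else:** In the final pictures the canisters stand upright. The sink plug, mug and pink and purple look-alikes looked undisturbed; I judged this by eye and did not re-measure their positions. The gripper was open about 100 mm above the last lid, touching nothing.

One check failed along the way. The wrist camera's colour threshold missed the lids when its exposure changed, so I widened it and measured again before grasping.

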